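# Hook the screw tray home into its dock

## Task

Take the draw hook, reach with it behind the near wall of the small grey screw tray standing between the paint bottles, and draw the tray gently into the wooden dock until it is fully home and the spring catch has snapped out behind it. Where the dock's stop is set is not exactly known, so pull by feel: seat the tray against the stop with a steady pull of about 15 N for a moment, never more than 22 N, which would strain the hook; keep the gripper itself off the tray and leave the bottles standing where they are. Then unhook, lay the hook back on the bench upright on its flat handle, clear of the dock, and let go.

Things in the scene. Friction and masses are not known exactly. Their poses are not given: they have to be found in the camera images.
- hook_grip (a point): Draw hook, loose, 150 g: pale wooden handle 90 x 24 x 34 mm (long, wide, high) lying on the bench, a bent 8 mm steel rod at one end. This point: handle centre, 17 mm above its underside. x runs along the handle to the rod, y across the 24 mm width (grip there from above), z up. The rod starts at x = 55 mm, rises to 64 mm above the underside and turns straight down at x = 245 mm.
- hook_tip (a point): Lower end of the draw hook's down-turned tip (8 mm round): 245 mm ahead of hook_grip, 17 mm below it, level with the handle's underside; same axes. The hook must not load the tray with more than 22 N.
- tray: Open grey metal screw tray, loose, 72 x 76 x 32 mm (x, y, z), walls 4 mm, floor 5 mm thick, 250 to 450 g. Origin: centre of its underside; -x is its near end, facing the dock. A cross wall at x = 6.5 mm (27 mm high) leaves an empty pocket at the near end, x = -32 to 6.5 mm, y = -34 to 34 mm, for the hook's tip; screws fill the far part. It slides on the bench.
- guide_rail: Straight left rail of the wooden dock, fixed, 24 mm high. Origin: on the bench, on the channel's centre line, where the stop's face is at its middle setting; x points out of the mouth to the tray, y to this rail. Channel 80 mm wide. The stop, a 14 mm bar across the inner end, was set anywhere from x = -11 to +7 mm, unmeasured: feel for it. Home, the tray's centre is 36 mm from the stop's face.
- dock_mouth (a point): Middle of the dock's mouth, on the bench, 122 mm out from guide_rail's origin along x; same axes. The mouth is flared to about 95 mm. The channel's other side (y = -40 to -52 mm) is a wooden fence, fixed, 24 mm high, set along x by up to 7 mm either way with a steel catch housing on its outside out to y = -81 mm.
- catch (a joint): Dock's spring catch, a bevelled steel bolt in the fence near the mouth. 0 = out (9 mm into the channel), up to 0.012 m when pushed back. The entering tray holds it 4 mm or more back all along its length; it snaps out behind the tray only in the last 2 to 7 mm before the stop. Sliding in takes 3 to 10 N; at the stop the pull rises steeply.
- bottle_right: White paint bottle with a grey cap, 54 mm round, 155 mm high, standing loose on the bench at the tray's right. Origin at the centre of its underside.
- bottle_left: White paint bottle with a black cap, 48 mm round, 150 mm high, standing loose at the tray's left. Origin at the centre of its underside.

How it is judged:
By the outcome, as a careful person would: the job done as asked, in the order asked, and still so for the second after the job is handed in, with the robot touching nothing.
It also fails if it takes over 66 s, if anything falls off the work surface, if the arm or the gripper's body presses on something with over 40 N, if the wrist force passes 120 N, or if a joint passes its speed limit or range.

## Robot

A 6-joint arm with a two-finger parallel gripper is mounted at the origin on the work surface; the furniture and walls round the work are solid. World frame = base frame: x ahead of the robot, y to its left, z up, the work surface at z = 0. Lengths are in mm, angles in degrees, forces in N, time in s.
With the tool pointing down it reaches from about 275 to 750 mm from the base axis. Payload 10.2 kg.
Tool frame: the origin (TCP) lies midway between the tips of the shut fingers; the grasp point (between the pads) lies 19 mm behind it; z points along the fingers, y is the line along which they close (so a half turn about z gives the same grasp; the last joint's range is limited). The gripper opens to 85 mm and grips with 20 to 120 N. Pads are 22 mm wide; open, the fingers measure 114 mm over their backs; the gripper's body (76 mm by 85 mm) begins 54 mm behind the grasp point. The pads swing forward as they close: fully open they stand 13 mm farther back than shut.
Start: joints at [54.752, 17.928, 85.812, -0, 76.261, -12.8], TCP at [200.486, 485.218, 231.294] pointing down, gripper open.
Joint ranges: [-168.41, 168.41], [-55.51, 124.54], [10.69, 146.95], [-70.63, 250.63], [1, 178], [-165.06, 165.06]. Speed limits (degrees/s): [136.94, 136.94, 172.46, 180, 180, 180].

## Interface

Orientations are given as a 3x3 rotation matrix whose columns are the frame's x, y, z axes.
In Python, from plant import manip gives the robot as it stands. The module is installed in compiled form; this text tells all that it offers.
- The arm moves only by the shell command python3 -m crank 'ROWS' [FORCE]. ROWS is JSON, one flat list of numbers, 7 for each row, row after row: the shift along the tool's x, y, z in units of 30 cm (1.0 is 30 cm), then the turn, a rotation vector about the tool's x, y, z in units of 360 degrees (1.0 is 360 degrees), then the closure in counts, from 0 (fully open) to 255 (shut). In form: [x, y, z, ax, ay, az, hand, x, y, z, ax, ay, az, hand, ...]. A call has 1 to 20 rows; each row is the pose to reach, as a shift and turn from the pose commanded when the call began, along the tool's axes at that moment, turning the shorter way round; what a row does not reach only later rows make up. A row lasts 1/8 s, in which the tool goes at most 62.5 mm and 10.7 degrees, less where a joint would pass 70% of its speed; a pose out of reach is approached as far as the arm can. A call with a number of a shift or a turn outside -1 to 1 is refused whole. A call with a gripper value outside its range is refused whole. The fingers move at their own pace and stop on an object; FORCE is the grip in N (left out, the last holds). Time passes only in rows, so rows that repeat a pose let the fingers close. It gives the time, the measured TCP pose, the force, the opening and the grip force at its end, in the units of the state.
- manip.get_obs(): the state, without advancing time (a new reading comes with each control period).
- manip.read_camera(name): name is "scene" or "top"; returns the picture (384x512x3 uint8, blue, green, red); there is no depth.
- manip.get_calibration(name): a dict with "intrinsics" (3x3 intrinsics, pixels), "xyz" and "orientation" of the camera in the world. Camera axes: x right, y down, z forward; pixel columns grow to the right and rows downward; lengths in mm; the calibration is good to about 2 mm. A picture is of the moment at which its call begins. get_calibration takes no time and is no camera call.
- manip.sign_off(): hands the job in; it is judged then, once.
Trained networks look in the newest picture that a camera, given by its name, has taken for a name from the list of things; names that differ only in an ending like _2 or _b are one class to them, and where a whole thing is asked for, a point or a joint stands for the part that bears it (a point fixed in the world has none). Each returns a list of dicts, best first, with "score" (0 to 1); they miss things now and then, are a little off and sometimes report something else, mostly with a low value. They report only what shows in the picture. A call takes as long as a camera call.
- manip.boxes_of(camera, name): "at" ([row, column] in pixels, amid what is visible of it).
The state is a dict: "time": time; "joint_positions": joint angles; "qd": joint speeds; "tau": joint torques, N m; "tcp_pos": TCP position; "eef_rot": TCP orientation; "force": force on the tool from outside, world axes, zero at the start; "ft_torque": the same for the moment, N m; "width": opening from 0.0 (shut) to 1.0 (fully open); "finger_force": force on a finger pad.
Only numpy, scipy, OpenCV 4.12 (cv2) and the standard library are available. Lean on these libraries where they do the work, as an engineer would, in place of code of your own. Each camera call takes 0.05 s, during which the arm holds its last target. There are 200 camera calls.

## Working session

There is one attempt and no reset: what is moved stays moved. The work goes in short steps, Python scripts to look and compute and a shell command to move; the robot and the scene stay as the last step left them, time stands still between calls to the robot, and variables do not carry over. Pictures are saved under pics/ and viewed, at most 11 in all, crops included, and the job is handed in when it is done.

```bash
mkdir -p pics
cat > h.py <<'E'
import numpy as np,cv2
from plant import manip
def cal(c):
    k=manip.get_calibration(c);return np.array(k["intrinsics"]),np.array(k["xyz"]),np.array(k["orientation"])
def ray(c,r,col):
    K,p,R=cal(c);return p,R@np.linalg.inv(K)@np.array([col,r,1.])
def onz(c,r,col,z):
    p,d=ray(c,r,col);return p+d*(z-p[2])/d[2]
def px(c,X):
    K,p,R=cal(c);q=K@(R.T@(np.array(X,float)-p));return q[1]/q[2],q[0]/q[2]
def tri(a,b):
    (p,d),(q,e)=ray("scene",*a),ray("top",*b)
    s=np.linalg.lstsq(np.c_[d,-e],q-p,rcond=None)[0];A=p+s[0]*d;B=q+s[1]*e
    return (A+B)/2,np.linalg.norm(A-B)
E
python3 - <<'E'
from h import *
np.set_printoptions(precision=2,suppress=True)
for c in("scene","top"):
    cv2.imwrite(f"pics/{c}0.png",manip.read_camera(c)); print(c,*cal(c))
    for n in("hook_grip","hook_tip","tray","guide_rail","catch","bottle_right","bottle_left"):
        print(n,[(np.round(d["at"],1).tolist(),round(d["score"],2)) for d in manip.boxes_of(c,n)][:3])
o=manip.get_obs();print(o["time"],o["tcp_pos"],o["eef_rot"],o["force"])
E
```

```text
scene [[380.45   0.   251.45]
 [  0.   380.45 189.91]
 [  0.     0.     1.  ]] [  63.95 -577.98  690.33] [[ 0.77 -0.44  0.47]
 [-0.64 -0.51  0.57]
 [-0.01 -0.74 -0.67]]
hook_grip [([257.4, 298.1], 0.65)]
hook_tip [([262.2, 299.2], 0.9)]
tray [([145.9, 218.2], 0.75)]
guide_rail [([171.3, 219.8], 0.72)]
catch []
bottle_right [([130.7, 247.3], 0.83)]
bottle_left [([140.2, 185.3], 0.82), ([260.5, 297.7], 0.43)]
top [[432.15   0.   250.33]
 [  0.   432.15 199.46]
 [  0.     0.     1.  ]] [ 233.9   -85.81 1187.03] [[ 0.22 -0.94  0.24]
 [-0.98 -0.21  0.06]
 [-0.   -0.25 -0.97]]
hook_grip [([235.4, 333.3], 0.57), ([129.0, 193.4], 0.27)]
hook_tip [([240.6, 333.5], 0.71)]
tray [([162.5, 175.7], 0.95)]
guide_rail [([193.3, 202.9], 0.55)]
catch [([165.9, 210.1], 0.38)]
bottle_right [([129.8, 194.6], 0.84)]
bottle_left [([187.2, 154.5], 0.66)]
0.8 [200.5  485.21 231.3 ] [[-0.92  0.38  0.  ]
 [ 0.38  0.92  0.  ]
 [-0.    0.   -1.  ]] [-0.38  0.76  0.26]
```

View pics/scene0.png

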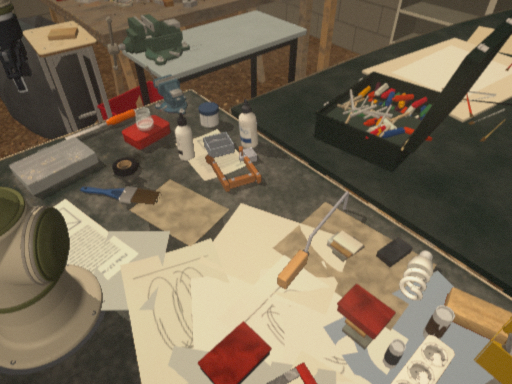

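View pics/top0.png

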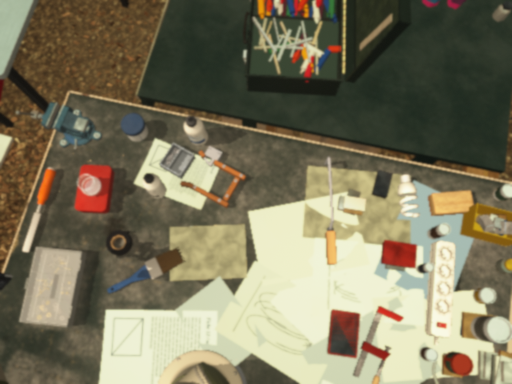

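The scene view shows the orange-handled hook, with its handle near (269,293) and its tip near (195,346). The dock is near (172,232), and the tray is between the bottles near (146,218). In the top view the handle is near (246,331), the tip near (158,330), the tray near (160,177) and the dock near (185,220). I'll enlarge these areas.

Run:
```python
from h import *
s=cv2.imread("pics/scene0.png");t=cv2.imread("pics/top0.png")
def cr(i,r,c,h,w,f):return cv2.resize(i[r:r+h,c:c+w],None,fx=f,fy=f,interpolation=cv2.INTER_CUBIC)
# top: dock rows110-220 cols130-260 ; hook rows 150-270, cols 300-350
a=cr(t,110,130,100,130,6);cv2.imwrite("pics/a.png",a)
b=cr(s,100,165,100,130,6);cv2.imwrite("pics/b.png",b)
c=np.hstack([cr(t,150,300,120,60,5),cr(s,180,270,120,90,5)]);cv2.imwrite("pics/c.png",c)
```

```text
(no output)
```

View pics/a.png

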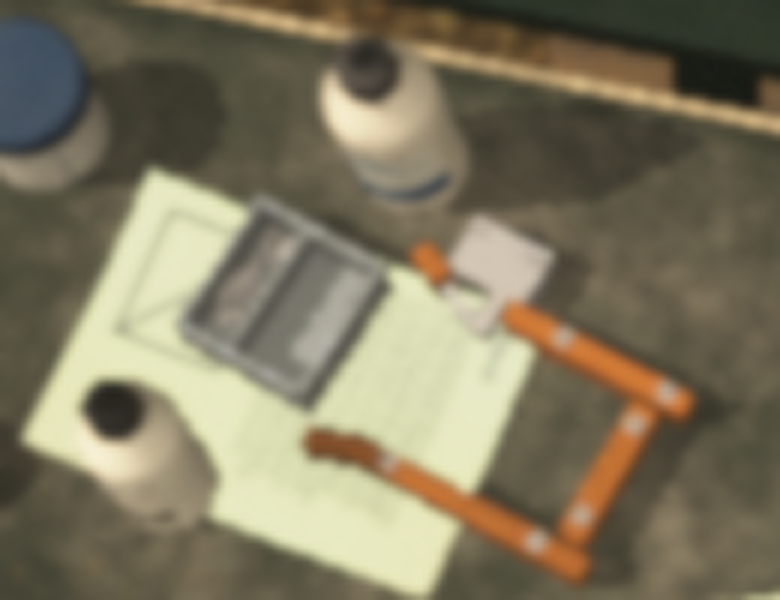

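View pics/b.png

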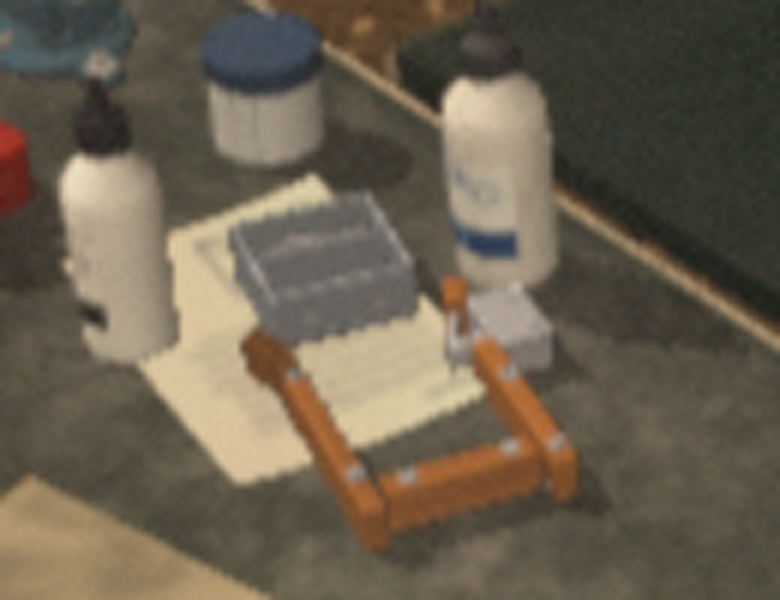

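View pics/c.png

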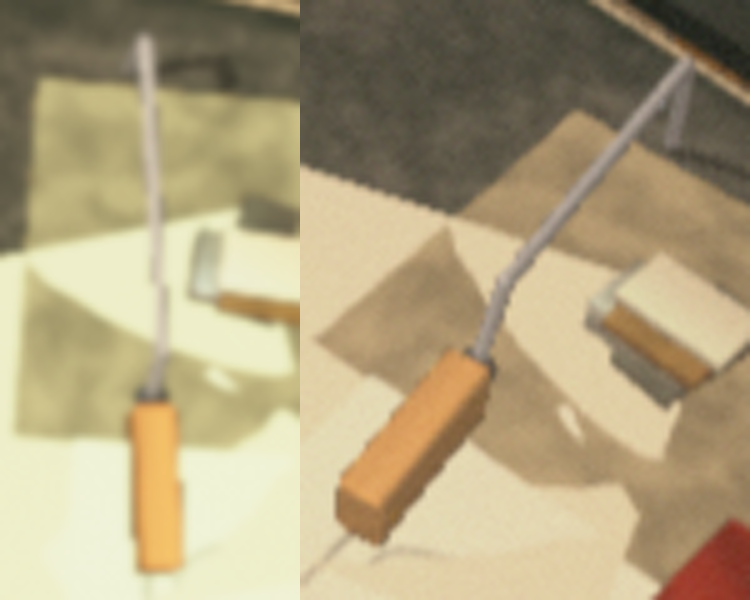

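Crop a (top): the tray top corners are at (260,198), (388,285), (308,405) and (183,325). The left rail runs from (305,440) to (590,575), and the fence runs through (430,262) and from (505,315) to (690,400). Crop b shows the same items from the side. Crop c shows the hook, with its rod corner at (145,38) in top and at (688,62) in scene.

Run:
```python
from h import *
np.set_printoptions(precision=1,suppress=True)
A=lambda x,y:((y+.5)/6-.5+110,(x+.5)/6-.5+130)   #top
B=lambda x,y:((y+.5)/6-.5+100,(x+.5)/6-.5+165)   #scene
CT=lambda x,y:((y+.5)/5-.5+150,(x+.5)/5-.5+300)
CS=lambda x,y:((y+.5)/5-.5+180,(x-300+.5)/5-.5+270)
def both(name,t,s,z):
    m,e=tri(s,t);print(name,"top",onz("top",*t,z)[:2],"scene",onz("scene",*s,z)[:2],"tri",m,round(e,1))
both("trayFR",A(260,198),B(370,197),32)
both("trayNR",A(388,285),B(415,280),32)
both("trayNL",A(308,405),B(275,308),32)
both("trayFL",A(183,325),B(232,240),32)
print("top z24")
for n,p in dict(railin1=(400,452),railin2=(560,528),railout1=(372,465),railout2=(575,580),endout=(590,573),fin1=(503,325),fin2=(630,398),fout1=(520,300),fout2=(690,388),stopa=(627,405),stopb=(567,525),stopoa=(658,415),stopob=(592,545),ftip_in=(418,262),ftip2=(440,283),rtip=(305,432)).items():print(n,onz("top",*A(*p),24)[:2])
print("scene z24")
for n,p in dict(railin1=(300,365),railin2=(375,480),railout1=(285,388),railout2=(360,515),fin1=(473,350),fin2=(545,455),fout2=(575,450),stopa=(385,480),stopb=(530,443),stopoa=(388,500),stopob=(540,462)).items():print(n,onz("scene",*B(*p),24)[:2])
both("hookcorner",CT(145,38),CS(688,62),62)
both("hFL",CT(133,402),CS(455,350),34)
both("hFR",CT(180,402),CS(493,368),34)
both("hNL",CT(140,572),CS(340,488),34)
both("hNR",CT(183,570),CS(383,510),34)
print("tip",onz("scene",*CS(672,148),0)[:2])
print("bend",tri(CS(505,283),CT(156,284)))
both("botR base",A(415,190),B(497,278),0)
both("botL base",A(180,500),B(128,345),0)
both("botR cap",A(365,65),B(487,40),150)
both("botL cap",A(112,408),B(97,95),145)
```

```text
trayFR top [639.8 237.7] scene [636.7 234. ] tri [640.8 239.   27.8] 1.0
trayNR top [610.5 167. ] scene [609.5 161.5] tri [613.1 167.9  26.5] 1.7
trayNL top [544.9 188.6] scene [543.7 187.4] tri [545.1 189.1  30.5] 0.6
trayFL top [570.2 256.2] scene [560.6 248.4] tri [570.7 260.2  22. ] 5.2
top z24
railin1 [534.2 142.5]
railin2 [514.8  60.8]
railout1 [525.2 153.7]
railout2 [492.2  48.3]
endout [497.   42.3]
fin1 [605.6 110.6]
fin2 [583.4  43.6]
fout1 [619.5 105.7]
fout2 [594.4  17.2]
stopa [579.8  44.2]
stopb [516.9  58. ]
stopoa [578.2  28.8]
stopob [510.1  44.5]
ftip_in [627.5 157.7]
ftip2 [619.5 144.9]
rtip [533.9 188.4]
scene z24
railin1 [532.1 151.7]
railin2 [508.4  61.8]
railout1 [516.4 142. ]
railout2 [489.1  47.2]
fin1 [602.  107.4]
fin2 [577.6  25.6]
fout2 [590.3  19.4]
stopa [511.8  58.9]
stopb [578.   36.5]
stopoa [504.6  47.2]
stopob [572.7  23.3]
hookcorner top [ 681.2 -201.3] scene [ 677.8 -201.7] tri [ 681.1 -200.8   59.8] 2.2
hFL top [ 485.3 -234.4] scene [ 481.8 -239.3] tri [ 486.9 -235.3   26.2] 0.2
hFR top [ 490.8 -259.2] scene [ 487.3 -256.9] tri [ 489.  -257.9   34.4] 4.1
hNL top [ 396.  -254.1] scene [ 394.7 -259.4] tri [ 397.7 -255.6   26.8] 1.4
hNR top [ 402.  -276.2] scene [ 400.8 -278.4] tri [ 402.6 -276.8   30.5] 0.0
tip [ 681.3 -201.2]
bend (array([ 542.9, -228.7,   28.9]), np.float64(25.354770041234737))
botR base top [671.7 173.5] scene [669.2 171.3] tri [672.3 174.4  -3. ] 1.0
botL base top [494.6 243.4] scene [493.3 246.9] tri [492.7 243.    2.9] 2.6
botR cap top [667.9 176.4] scene [654.2 157. ] tri [674.6 181.3 132.1] 1.6
botL cap top [495.2 242. ] scene [494.2 241.4] tri [495.  242.3 144.3] 0.7
```

```bash
cat >> h.py <<'E'
from scipy.spatial.transform import Rotation as Ro
def row(P,yaw,base=None):
    """row for TCP at P, pointing down, tool y at yaw (deg); from measured pose"""
    o=manip.get_obs();p,R=(np.array(o["tcp_pos"]),np.array(o["eef_rot"])) if base is None else base
    a=np.radians(yaw);y=np.array([np.cos(a),np.sin(a),0]);z=np.array([0,0,-1.]);T=np.c_[np.cross(y,z),y,z]
    s=R.T@(np.array(P,float)-p)/300;r=Ro.from_matrix(R.T@T).as_rotvec()/(2*np.pi)
    return np.round(np.r_[s,r],4).tolist()
E
python3 - <<'E'
from h import *
print(row([442.5,-257,110],-76.85));print(row([442.5,-257,4],-76.85))
E
```

```text
[-1.6903, -1.9785, 0.4044, 0.0, -0.0, 0.4011]
[-1.6903, -1.9785, 0.7577, 0.0, -0.0, 0.4011]
```

```bash
python3 -m crank '[-0.84,-0.98,0,0,0,0.2,0,-0.84,-0.98,0,0,0,0.2,0,-0.84,-0.98,0,0,0,0.2,0,-0.84,-0.98,0,0,0,0.2,0,-0.84,-0.98,0,0,0,0.2,0,-0.84,-0.98,0,0,0,0.2,0,-0.84,-0.98,0,0,0,0.2,0,-0.84,-0.98,0,0,0,0.2,0]' 100
python3 - <<'E'
from h import *
print(row([442.5,-257,110],-76.85))
E
```

```text
time: 1.8
tcp_pos: [321.4, 116.6, 231.4]
eef_rot: [[0.079, 0.997, 0.0], [0.997, -0.079, 0.0], [0.0, 0.0, -1.0]]
force: [0.3, -0.2, 0.1]
width: 1.0
finger_force: 0.0
[-1.2097, 0.5007, 0.4047, 0.0, -0.0, 0.2009]
```

```bash
python3 -m crank '[-1,0.414,0.3,0,0,0.2009,0,-1,0.414,0.3,0,0,0.2009,0,-1,0.414,0.3,0,0,0.2009,0,-1,0.414,0.3,0,0,0.2009,0,-1,0.414,0.3,0,0,0.2009,0,-1,0.414,0.3,0,0,0.2009,0,-1,0.414,0.3,0,0,0.2009,0,-1,0.414,0.3,0,0,0.2009,0]'
python3 - <<'E'
from h import *
print(row([442.5,-257,100],-76.85),row([442.5,-257,4],-76.85))
cv2.imwrite("pics/s1.png",cv2.resize(manip.read_camera("scene")[150:320,200:400],None,fx=4,fy=4,interpolation=cv2.INTER_CUBIC)[:600,:800])
E
```

```text
time: 2.8
tcp_pos: [422.2, -190.4, 141.1]
eef_rot: [[0.972, 0.234, -0.0], [0.234, -0.972, 0.0], [-0.0, -0.001, -1.0]]
force: [-0.2, 0.6, -0.2]
width: 1.001
finger_force: 0.0
[0.0141, 0.2317, 0.1368, -0.0001, 0.0, 0.001] [0.0141, 0.2319, 0.4568, -0.0001, 0.0, 0.001]
```

```bash
python3 -m crank '[0.014,0.232,0.137,0,0,0.001,0,0.014,0.232,0.137,0,0,0.001,0,0.014,0.232,0.3,0,0,0.001,0,0.014,0.232,0.4,0,0,0.001,0,0.014,0.232,0.455,0,0,0.001,0,0.014,0.232,0.455,0,0,0.001,0]'
python3 - <<'E'
from h import *
print(manip.get_obs()["tcp_pos"])
i=manip.read_camera("scene")
cv2.imwrite("pics/s2.png",cv2.resize(i[170:310,240:400],None,fx=4,fy=4,interpolation=cv2.INTER_CUBIC))
E
```

```text
time: 3.6
tcp_pos: [441.8, -257.7, 4.7]
eef_rot: [[0.974, 0.224, -0.001], [0.224, -0.974, 0.001], [-0.0, -0.001, -1.0]]
force: [0.4, 0.6, 0.8]
width: 1.003
finger_force: 0.0
[ 441.77323975 -257.67578518    4.69777419]
```

View pics/s2.png

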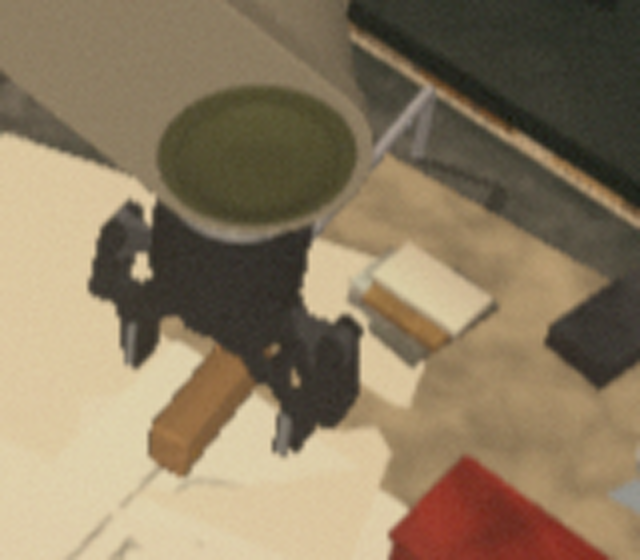

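The handle lies midway between the open fingers, which are at (130,340) and (290,430), with the handle near (200,410). I'll close on it and lift.

```bash
python3 -m crank '[0,0,0,0,0,0,255,0,0,0,0,0,0,255,0,0,0,0,0,0,255,0,0,0,0,0,0,255,0,0,0,0,0,0,255,0,0,0,0,0,0,255]' 100; python3 -m crank '[0,0,-0.1,0,0,0,255,0,0,-0.2,0,0,0,255,0,0,-0.3,0,0,0,255,0,0,-0.3,0,0,0,255]'
python3 - <<'E'
from h import *
for c in("scene","top"):
    i=manip.read_camera(c);cv2.imwrite(f"pics/{c}3.png",i)
    print([(d["at"],d["score"]) for d in manip.boxes_of(c,"hook_tip")])
E
```

```text
time: 4.4
tcp_pos: [442.0, -258.6, 5.4]
eef_rot: [[0.975, 0.223, 0.001], [0.223, -0.975, -0.001], [0.001, 0.001, -1.0]]
force: [-1.0, -0.1, 5.2]
width: 0.265
finger_force: 98.7
time: 4.9
tcp_pos: [442.3, -258.8, 96.3]
eef_rot: [[0.975, 0.223, 0.003], [0.223, -0.975, -0.002], [0.002, 0.003, -1.0]]
force: [0.5, 0.2, -2.9]
width: 0.264
finger_force: 97.9
[([240.2, 299.5], 0.94)]
[([131.6, 194.0], 0.25)]
```

Run:
```python
from h import *
print(row([518,-38,96],-16))
```

```text
[0.4129, -0.6571, -0.0077, -0.0004, 0.0, -0.1698]
```

```bash
python3 -m crank '[0,0,0,0,0,-0.17,255,0,0,0,0,0,-0.17,255,0,0,0,0,0,-0.17,255,0,0,0,0,0,-0.17,255,0.1,-0.16,0,0,0,-0.17,255,0.2,-0.32,0,0,0,-0.17,255,0.3,-0.48,0,0,0,-0.17,255,0.4,-0.64,0,0,0,-0.17,255,0.413,-0.657,0,0,0,-0.17,255,0.413,-0.657,0,0,0,-0.17,255]'
python3 - <<'E'
from h import *
for c in("scene","top"):
    i=manip.read_camera(c);cv2.imwrite(f"pics/{c}4.png",i)
    print([(d["at"],d["score"]) for d in manip.boxes_of(c,"tray")])
o=manip.get_obs();p=np.array(o["tcp_pos"]);R=np.array(o["eef_rot"]);t=p+R@np.array([245.5,0,5.4]);print("tip",t,px("scene",t),px("top",t))
print(o["force"])
s=cv2.imread("pics/scene4.png")[90:200,170:280];t=cv2.imread("pics/top4.png")[110:220,130:240]
cv2.imwrite("pics/d.png",cv2.resize(np.hstack([s,t]),None,fx=3.6,fy=3.6*1.4,interpolation=cv2.INTER_CUBIC))
E
```

```text
time: 6.35
tcp_pos: [518.3, -38.5, 94.0]
eef_rot: [[0.274, 0.962, -0.001], [0.962, -0.274, 0.0], [-0.0, -0.001, -1.0]]
force: [0.1, -0.0, -1.6]
width: 0.265
finger_force: 98.0
[([146.2, 217.5], 0.79)]
[([163.3, 175.2], 0.93)]
tip [586.10801337 196.33226654  89.1730065 ] (np.float64(127.6572116687191), np.float64(219.09762375308202)) (np.float64(155.86881073783258), np.float64(178.70420819307458))
[ 0.32167052  0.64060676 -1.42103744]
```

View pics/d.png

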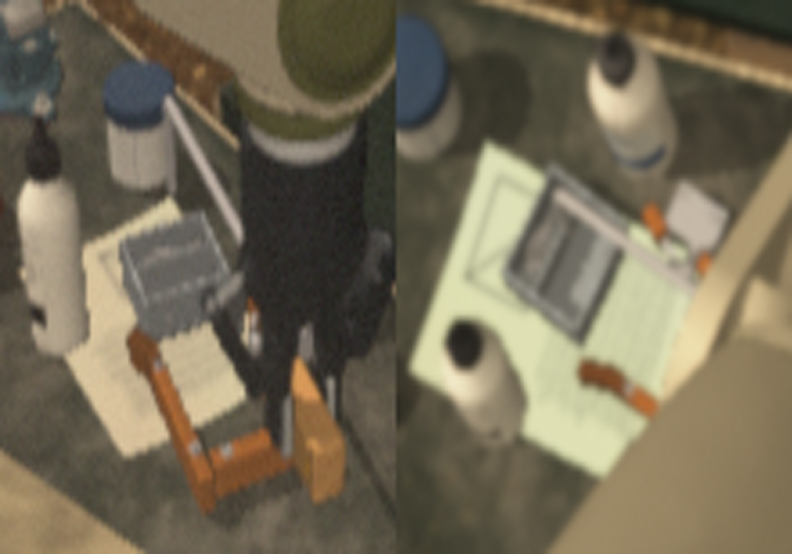

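The tip shows at about (172,192) in the scene half of the crop. That matches its predicted pixel (176,190), above the near pocket, so I'll lower it.

```bash
python3 -m crank '[0,0,0.1,0,0,0,255,0,0,0.17,0,0,0,255,0,0,0.19,0,0,0,255,0,0,0.19,0,0,0,255]'; python3 -m crank '[0,0,0.03,0,0,0,255,0,0,0.05,0,0,0,255,0,0,0.065,0,0,0,255,0,0,0.065,0,0,0,255]'
python3 - <<'E'
from h import *
i=manip.read_camera("scene");j=manip.read_camera("top")
o=manip.get_obs();p=np.array(o["tcp_pos"]);R=np.array(o["eef_rot"]);t=p+R@np.array([245.5,0,5.4]);print("tip",t,px("scene",t))
cv2.imwrite("pics/e.png",cv2.resize(np.hstack([i[100:200,170:270],j[110:210,130:230]]),None,fx=4,fy=5,interpolation=cv2.INTER_CUBIC))
E
```

```text
time: 7.05
tcp_pos: [518.7, -39.0, 38.0]
eef_rot: [[0.275, 0.961, 0.0], [0.961, -0.275, -0.0], [0.0, 0.0, -1.0]]
force: [0.0, -0.1, -1.8]
width: 0.262
finger_force: 98.1
time: 7.55
tcp_pos: [518.5, -38.4, 18.0]
eef_rot: [[0.274, 0.962, -0.001], [0.962, -0.274, 0.0], [-0.0, -0.001, -1.0]]
force: [0.1, -1.1, -1.2]
width: 0.263
finger_force: 98.1
tip [586.0624471  197.55934855  12.99650703] (np.float64(149.03182984192958), np.float64(220.47415613007863))
```

View pics/e.png

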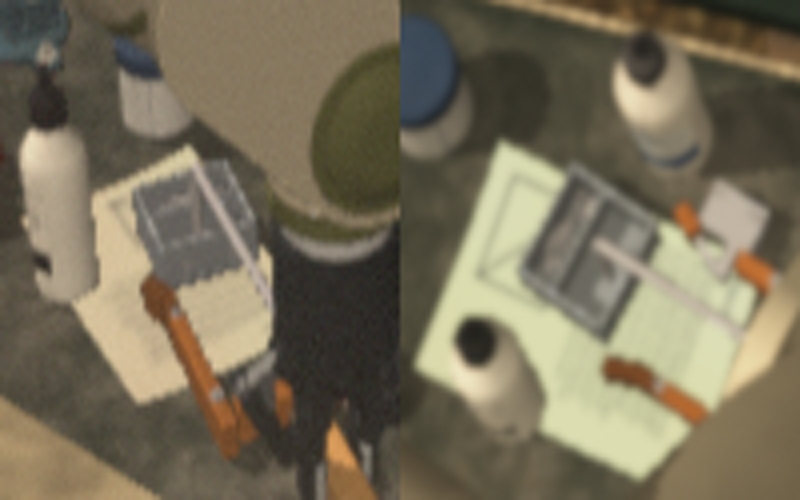

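The hook's tip stands inside the near pocket (scene half about (200,230), top half about (600,245)), and both bottles are standing. I'll start the pull.

```bash
cat > f.py <<'E'
from h import *
o=manip.get_obs();f=np.array(o["force"]);R=np.array(o["eef_rot"]);p=np.array(o["tcp_pos"]);m=np.array(o["ft_torque"])
u=np.array([.2756,.9613,0]);v=np.array([-.9613,.2756,0])
print("pull %.1f lat %.1f fz %.1f | xd %.1f yd %.1f z %.1f yaw %.2f Mz %.2f"%(f@u,f@v,f[2],p@u,p@v,p[2],np.degrees(np.arctan2(R[1,0],R[0,0])),m[2]))
E
python3 f.py; python3 -m crank '[-0.015,0,0,0,0,0,255,-0.03,0,0,0,0,0,255,-0.045,0,0,0,0,0,255,-0.06,0,0,0,0,0,255,-0.075,0,0,0,0,0,255,-0.09,0,0,0,0,0,255]'>/dev/null;python3 f.py; python3 -m crank '[-0.01,0,0,0,0,0,255,-0.02,0,0,0,0,0,255]'>/dev/null;python3 f.py
```

```text
pull 0.6 lat -0.5 fz -1.3 | xd 105.9 yd -509.2 z 18.4 yaw 74.07 Mz 0.01
pull 1.2 lat -0.2 fz -1.8 | xd 78.6 yd -509.1 z 18.3 yaw 74.06 Mz -0.05
pull 1.1 lat -0.7 fz -2.0 | xd 72.7 yd -509.2 z 18.3 yaw 74.06 Mz 0.00
```

```bash
python3 -m crank '[-0.015,0.001,0,0,0,0,255,-0.03,0.002,0,0,0,0,255,-0.045,0.003,0,0,0,0,255,-0.06,0.004,0,0,0,0,255]'>/dev/null;python3 f.py; python3 -m crank '[-0.015,0,0,0,0,0,255,-0.03,0,0,0,0,0,255,-0.045,0,0,0,0,0,255,-0.06,0,0,0,0,0,255]'>/dev/null;python3 f.py;python3 - <<'E'
from h import *
i=manip.read_camera("scene");j=manip.read_camera("top")
cv2.imwrite("pics/g.png",cv2.resize(np.hstack([i[100:200,170:270],j[110:210,130:230]]),None,fx=4,fy=5,interpolation=cv2.INTER_CUBIC))
E
```

```text
pull 4.2 lat -0.0 fz -2.3 | xd 54.7 yd -510.4 z 18.3 yaw 74.05 Mz -0.08
pull 4.2 lat 1.2 fz -1.7 | xd 36.6 yd -510.2 z 18.2 yaw 74.09 Mz 0.23
```

View pics/g.png

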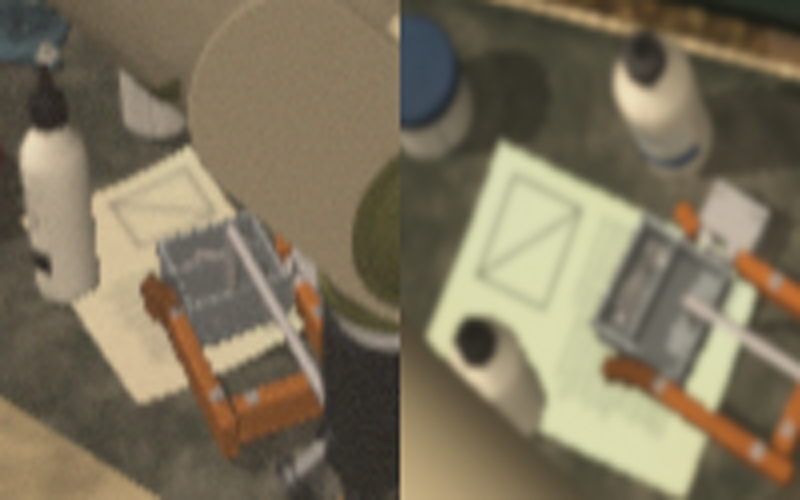

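The tray is entering the channel squarely (top half about (670,300)), and both bottles are untouched. I'll keep pulling.

```bash
for k in 1 2; do python3 -m crank '[-0.012,0,0,0,0,0,255,-0.024,0,0,0,0,0,255,-0.036,0,0,0,0,0,255,-0.048,0,0,0,0,0,255]'>/dev/null;python3 f.py; done; for k in 1 2 3; do python3 -m crank '[-0.008,0,0,0,0,0,255,-0.016,0,0,0,0,0,255]'>/dev/null;python3 f.py; done
```

```text
pull 2.7 lat -0.2 fz -1.3 | xd 22.3 yd -510.4 z 18.3 yaw 74.07 Mz 0.19
pull 3.9 lat 0.9 fz -1.8 | xd 7.9 yd -510.4 z 18.3 yaw 74.07 Mz 0.08
pull 2.7 lat 0.3 fz -2.5 | xd 3.2 yd -510.5 z 18.3 yaw 74.06 Mz 0.10
pull 3.1 lat 0.6 fz -2.9 | xd -1.6 yd -510.4 z 18.3 yaw 74.07 Mz 0.10
pull 3.5 lat 0.6 fz -1.1 | xd -6.4 yd -510.5 z 18.3 yaw 74.07 Mz 0.12
```

```bash
python3 -m crank '[-0.008,0,0,0,0,0,255,-0.016,0,0,0,0,0,255,-0.024,0,0,0,0,0,255,-0.032,0,0,0,0,0,255,-0.04,0,0,0,0,0,255]'>/dev/null;python3 f.py;  python3 -m crank '[-0.004,0,0,0,0,0,255,-0.008,0,0,0,0,0,255,-0.012,0,0,0,0,0,255]'>/dev/null;python3 f.py; python3 -m crank '[-0.004,0,0,0,0,0,255,-0.008,0,0,0,0,0,255,-0.012,0,0,0,0,0,255]'>/dev/null;python3 f.py
```

```text
pull 3.4 lat -0.6 fz -2.8 | xd -18.5 yd -510.5 z 18.3 yaw 74.06 Mz -0.01
pull 2.8 lat -0.5 fz -1.8 | xd -22.0 yd -510.5 z 18.3 yaw 74.07 Mz 0.04
pull 2.7 lat -0.9 fz -1.6 | xd -25.6 yd -510.5 z 18.3 yaw 74.07 Mz 0.01
```

```bash
python3 -m crank '[-0.003,0,0,0,0,0,255,-0.006,0,0,0,0,0,255,-0.009,0,0,0,0,0,255]'>/dev/null;python3 f.py; python3 -m crank '[-0.003,0,0,0,0,0,255,-0.006,0,0,0,0,0,255]'>/dev/null;python3 f.py;python3 -m crank '[-0.003,0,0,0,0,0,255,-0.006,0,0,0,0,0,255]'>/dev/null;python3 f.py
```

```text
pull 3.3 lat -0.2 fz -1.5 | xd -28.3 yd -510.5 z 18.3 yaw 74.07 Mz -0.02
pull 3.9 lat -0.9 fz -1.4 | xd -30.1 yd -510.5 z 18.3 yaw 74.07 Mz -0.05
pull 1.5 lat -0.1 fz -2.3 | xd -32.0 yd -510.5 z 18.3 yaw 74.07 Mz -0.02
```

```bash
python3 -m crank '[-0.003,0,0,0,0,0,255]'>/dev/null;python3 f.py; python3 -m crank '[-0.003,0,0,0,0,0,255]'>/dev/null;python3 f.py
```

```text
pull 1.5 lat -0.6 fz -1.4 | xd -32.9 yd -510.6 z 18.4 yaw 74.07 Mz -0.03
pull 1.5 lat -0.0 fz -1.5 | xd -33.8 yd -510.6 z 18.3 yaw 74.07 Mz 0.00
```

The pull dropped from 3.9 N to 1.5 N, which suggests the catch snapped. I'll continue in fine steps to the stop.

```bash
python3 -m crank '[-0.002,0,0,0,0,0,255]'>/dev/null;python3 f.py; python3 -m crank '[-0.002,0,0,0,0,0,255]'>/dev/null;python3 f.py
```

```text
pull 1.7 lat -0.4 fz -1.3 | xd -34.3 yd -510.5 z 18.3 yaw 74.07 Mz -0.01
pull 2.3 lat -0.4 fz -2.0 | xd -34.9 yd -510.5 z 18.3 yaw 74.06 Mz -0.01
```

```bash
python3 -m crank '[-0.002,0,0,0,0,0,255]'>/dev/null;python3 f.py; python3 -m crank '[-0.002,0,0,0,0,0,255]'>/dev/null;python3 f.py
```

```text
pull 1.6 lat -0.7 fz -1.6 | xd -35.4 yd -510.5 z 18.3 yaw 74.07 Mz -0.00
pull 2.1 lat 0.9 fz -1.3 | xd -36.0 yd -510.5 z 18.3 yaw 74.07 Mz 0.03
```

```bash
python3 -m crank '[-0.002,0,0,0,0,0,255]'>/dev/null;python3 f.py; python3 -m crank '[-0.002,0,0,0,0,0,255]'>/dev/null;python3 f.py
```

```text
pull 2.5 lat -0.1 fz -1.2 | xd -36.6 yd -510.5 z 18.3 yaw 74.07 Mz -0.01
pull 5.5 lat 0.2 fz -2.5 | xd -37.1 yd -510.4 z 18.3 yaw 74.06 Mz -0.08
```

```bash
python3 -m crank '[-0.002,0,0,0,0,0,255]'>/dev/null;python3 f.py
```

```text
pull 9.2 lat -0.4 fz -2.6 | xd -37.1 yd -510.2 z 18.1 yaw 74.05 Mz -0.13
```

```bash
python3 -m crank '[-0.001,0,0,0,0,0,255]'>/dev/null;python3 f.py
```

```text
pull 9.1 lat -1.0 fz -2.3 | xd -37.2 yd -510.1 z 18.0 yaw 74.04 Mz -0.16
```

```bash
python3 -m crank '[-0.001,0,0,0,0,0,255]'>/dev/null;python3 f.py
```

```text
pull 10.7 lat -0.5 fz -1.6 | xd -37.2 yd -510.0 z 18.0 yaw 74.04 Mz -0.19
```

```bash
python3 -m crank '[-0.001,0,0,0,0,0,255]'>/dev/null;python3 f.py
```

```text
pull 13.1 lat -0.6 fz -1.8 | xd -37.2 yd -510.0 z 17.9 yaw 74.03 Mz -0.15
```

```bash
python3 -m crank '[-0.001,0,0,0,0,0,255]'>/dev/null;python3 f.py; python3 -m crank '[0,0,0,0,0,0,255,0,0,0,0,0,0,255]'>/dev/null;python3 f.py
```

```text
pull 14.4 lat -0.2 fz -2.1 | xd -37.2 yd -509.9 z 17.9 yaw 74.02 Mz -0.19
pull 14.1 lat -0.4 fz -1.6 | xd -37.2 yd -509.9 z 17.9 yaw 74.03 Mz -0.24
```

```bash
python3 -m crank '[-0.0005,0,0,0,0,0,255,-0.0005,0,0,0,0,0,255,-0.0005,0,0,0,0,0,255,-0.0005,0,0,0,0,0,255]'>/dev/null;python3 f.py; python3 -m crank '[0,0,0,0,0,0,255,0,0,0,0,0,0,255,0,0,0,0,0,0,255,0,0,0,0,0,0,255]'>/dev/null;python3 f.py
```

```text
pull 13.5 lat -2.1 fz -2.5 | xd -37.2 yd -509.8 z 17.8 yaw 74.02 Mz -0.23
pull 13.9 lat 0.1 fz -3.2 | xd -37.2 yd -509.8 z 17.8 yaw 74.03 Mz -0.17
```

```bash
python3 -m crank '[-0.0015,0,0,0,0,0,255,-0.0015,0,0,0,0,0,255,-0.0015,0,0,0,0,0,255]'>/dev/null;python3 f.py; python3 -m crank '[-0.0005,0,0,0,0,0,255,-0.0005,0,0,0,0,0,255,-0.0005,0,0,0,0,0,255,-0.0005,0,0,0,0,0,255]'>/dev/null;python3 f.py
```

```text
pull 17.2 lat -0.4 fz -2.3 | xd -37.3 yd -509.7 z 17.7 yaw 74.01 Mz -0.29
pull 17.2 lat -1.6 fz -2.3 | xd -37.3 yd -509.7 z 17.7 yaw 74.01 Mz -0.32
```

```bash
python3 -m crank '[0.015,0,0,0,0,0,255,0.03,0,0,0,0,0,255,0.045,0,0,0,0,0,255,0.055,0,0,0,0,0,255,0.055,0,0,0,0,0,255]'>/dev/null;python3 f.py; python3 -m crank '[0,0,-0.04,0,0,0,255,0,0,-0.1,0,0,0,255,0,0,-0.2,0,0,0,255,0,0,-0.28,0,0,0,255,0,0,-0.28,0,0,0,255]'>/dev/null;python3 f.py;python3 - <<'E'
from h import *
i=manip.read_camera("scene");j=manip.read_camera("top")
cv2.imwrite("pics/k.png",cv2.resize(np.hstack([i[100:200,170:270],j[110:210,130:260]]),None,fx=3.4,fy=5,interpolation=cv2.INTER_CUBIC))
print(row([430,-250,100],-76.85))
E
```

```text
pull -0.6 lat 0.5 fz -1.0 | xd -23.2 yd -510.5 z 18.3 yaw 74.08 Mz -0.02
pull -0.1 lat -0.4 fz -2.1 | xd -23.6 yd -511.4 z 104.2 yaw 74.06 Mz -0.01
[-0.3285, -0.0934, 0.0064, -0.0001, 0.0, 0.1692]
```

View pics/k.png

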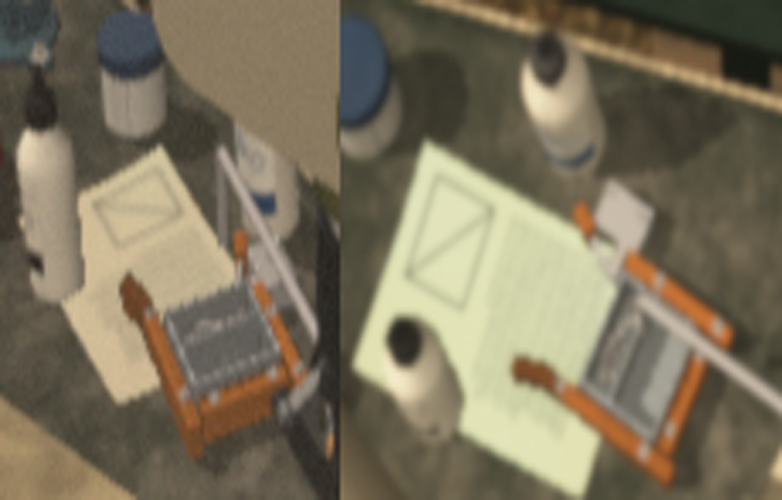

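The tray sits home against the stop (top half about (640,360)), the hook is clear above it, and both bottles are standing where they were. I'll take the hook back to its original spot.

```bash
python3 -m crank '[-0.17,-0.023,0,0,0,0,255,-0.345,-0.047,0,0,0,0.02,255,-0.345,-0.047,0,0,0,0.17,255,-0.345,-0.047,0,0,0,0.17,255,-0.345,-0.047,0,0,0,0.17,255,-0.345,-0.047,0,0,0,0.17,255,-0.345,-0.047,0,0,0,0.17,255,-0.345,-0.047,0,0,0,0.17,255,-0.345,-0.047,0,0,0,0.17,255,-0.345,-0.047,0,0,0,0.17,255]'; python3 -m crank '[0,0,0.1,0,0,0,255,0,0,0.2,0,0,0,255,0,0,0.27,0,0,0,255,0,0,0.29,0,0,0,255,0,0,0.29,0,0,0,255]'
```

```text
time: 20.1
tcp_pos: [442.2, -258.6, 102.1]
eef_rot: [[0.974, 0.225, -0.0], [0.225, -0.974, 0.0], [-0.0, -0.0, -1.0]]
force: [0.2, -0.4, -1.9]
width: 0.266
finger_force: 98.2
time: 20.72
tcp_pos: [442.5, -258.8, 15.6]
eef_rot: [[0.975, 0.223, 0.0], [0.223, -0.975, -0.0], [0.0, 0.0, -1.0]]
force: [-0.0, 0.2, -0.6]
width: 0.258
finger_force: 98.2
```

```bash
python3 -m crank '[0,0,0.015,0,0,0,255,0,0,0.027,0,0,0,255,0,0,0.027,0,0,0,255]'; python3 -m crank '[0,0,0.004,0,0,0,255,0,0,0.004,0,0,0,255]'
```

```text
time: 21.1
tcp_pos: [442.3, -258.6, 7.1]
eef_rot: [[0.975, 0.223, -0.0], [0.223, -0.975, 0.0], [-0.0, -0.0, -1.0]]
force: [0.5, 0.2, -1.9]
width: 0.26
finger_force: 98.2
time: 21.35
tcp_pos: [442.3, -258.7, 6.0]
eef_rot: [[0.975, 0.223, 0.0], [0.223, -0.975, -0.0], [0.0, 0.0, -1.0]]
force: [0.6, -0.6, -0.7]
width: 0.264
finger_force: 98.2
```

```bash
python3 -m crank '[0,0,0.002,0,0,0,255,0,0,0.002,0,0,0,255]'|grep -E 'pos|^force'; python3 -m crank '[0,0,0.001,0,0,0,255,0,0,0.001,0,0,0,255]'|grep -E 'pos|^force'
```

```text
tcp_pos: [442.4, -258.7, 5.5]
force: [-0.0, 0.9, -1.6]
tcp_pos: [442.4, -258.8, 5.4]
force: [-1.3, 1.2, 4.9]
```

Bench contact felt. Opening slowly, then rising.

```bash
python3 -m crank '[0,0,0,0,0,0,150,0,0,0,0,0,0,100,0,0,0,0,0,0,50,0,0,0,0,0,0,0,0,0,0,0,0,0,0,0,0,0,0,0,0,0]'; python3 -m crank '[0,0,-0.1,0,0,0,0,0,0,-0.25,0,0,0,0,0,0,-0.45,0,0,0,0,0,0,-0.6,0,0,0,0,-0.3,0.3,-0.6,0,0,0,0,-0.5,0.4,-0.6,0,0,0,0,-0.5,0.4,-0.6,0,0,0,0,-0.5,0.4,-0.6,0,0,0,0]'
python3 - <<'E'
from h import *
i=manip.read_camera("scene");j=manip.read_camera("top")
a=cv2.resize(i[90:310,160:390],None,fx=1.7,fy=2.7,interpolation=cv2.INTER_CUBIC)
b=cv2.resize(j[110:280,130:370],a.shape[1::-1],interpolation=cv2.INTER_CUBIC)
cv2.imwrite("pics/z.png",np.hstack([a,b]))
E
```

```text
time: 22.6
tcp_pos: [442.3, -258.7, 5.1]
eef_rot: [[0.975, 0.223, -0.0], [0.223, -0.975, -0.0], [-0.0, 0.0, -1.0]]
force: [0.3, -0.1, -0.0]
width: 0.998
finger_force: 0.0
time: 23.6
tcp_pos: [320.4, -411.4, 184.9]
eef_rot: [[0.976, 0.218, -0.0], [0.218, -0.976, -0.0], [-0.0, 0.0, -1.0]]
force: [0.1, 1.0, 0.0]
width: 1.002
finger_force: 0.0
```

View pics/z.png

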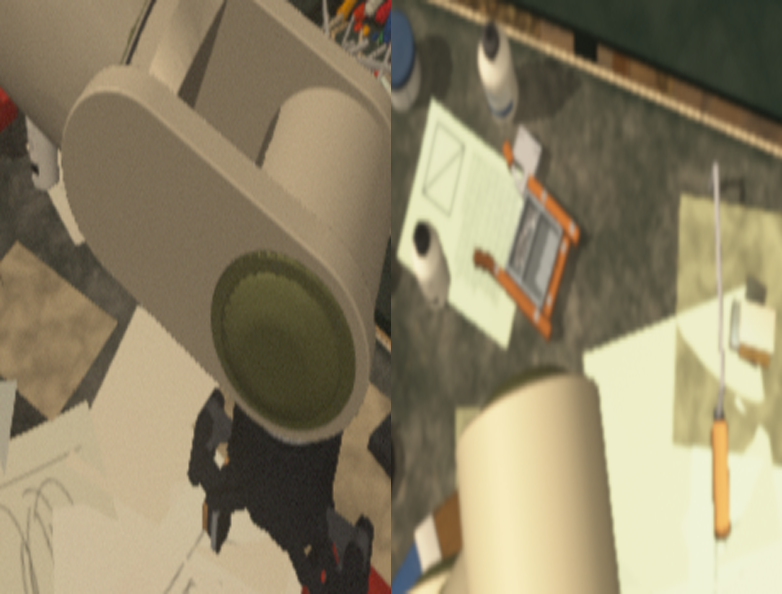

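The top half shows the hook lying upright and free (handle about (720,475)), the tray docked at (540,250) and both bottles standing. The gripper is open and clear, so I'll hand in.

```bash
python3 -c "
from plant import manip
print(manip.get_obs()['force']);print(manip.sign_off())"
```

```text
[ 0.82947745 -0.67408983  0.04226157]
the job is handed in; nothing more can be done
None
```

I drew the tray home against the stop with a pull of 14–17 N, held for about 2 s; a sharp drop in the pull just before the stop indicates the catch snapped out (I did not see the bolt itself). The hook lies upright on its handle clear of the dock, the bottles look unmoved, and the job was handed in at about 24 s.

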